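# Dip the oil of a donated mower engine

## Robot

A 6-joint arm with a two-finger parallel gripper is mounted at the origin on the work surface. World frame = base frame: x ahead of the robot, y to its left, z up, the work surface at z = 0. Lengths are in mm, angles in rad, forces in N, time in s.
With the tool pointing down it reaches from about 275 to 1000 mm from the base axis. Payload 8.4 kg.
Tool frame: the origin (TCP) lies at the centre of the arm's flange, where the gripper is bolted on; the fingertips stand 173 mm ahead of it and the grasp point (between the pads) lies 155 mm ahead of it (tcp_to_tips is the distance from the TCP to the fingertips, in mm); z points along the fingers, x is the direction in which the jaws open and shut, and the axes are right-handed (so a half turn about z gives the same grasp; the last joint's range is limited). The gripper opens to 85 mm and grips with 20 to 120 N. Pads are 22 mm wide; open, the fingers measure 114 mm over their backs; the gripper's body (76 mm by 85 mm) begins 54 mm behind the grasp point. The pads swing forward as they close: fully open they stand 13 mm farther back than shut.
Start: joints at [1.199, 0.353, 1.633, -0, 1.155, -0.002], TCP at [225.892, 582.754, 404.681] pointing down, gripper open.
Joint ranges: [-2.63, 2.63], [-0.92, 2.1], [0.06, 2.66], [-1.3, 4.44], [0, 2.69], [-3.02, 3.02]. Speed limits (rad/s): [2.22, 2.22, 2.79, 3.14, 3.14, 3.14].

## Interface

Orientations are given as [roll, pitch, yaw] about the fixed x, y, z axes, in that order (R = Rz(yaw) Ry(pitch) Rx(roll)).
In Python, from rig import sense, grab_frame, camera_info, sign_off, tcp_to_tips gives the robot as it stands.
- The arm moves only by the shell command python3 -m creep 'ROWS' [FORCE]. ROWS is text: rows parted by semicolons, each of 5 numbers parted by spaces: the opening in per cent of the stroke, from 0 (shut) to 100 (fully open), then the shift along the tool's x, y, z in cm, then the turn about the tool's z in degrees. In form: fingers tx ty tz roll; .... A call has 1 to 20 rows; each row is the pose to reach, as a shift and turn from the pose measured when the call began, along the tool's axes at that moment; what a row does not reach only later rows make up. A row lasts 1/10 s, in which the tool goes at most 50 mm and 8.59 degrees, less where a joint would pass 70% of its speed; a pose out of reach is approached as far as the arm can. A call with a gripper value outside its range is refused whole. The fingers move at their own pace and stop on an object; FORCE is the grip in N (left out, the last holds). Time passes only in rows, so rows that repeat a pose let the fingers close. It gives the time, the measured TCP pose, the force and the opening at its end, in the units of the state.
- sense(): the state, without advancing time (a new reading comes with each control period).
- grab_frame(name): name is "scene" or "top" or "wrist"; returns (picture, depth): 480x640x3 uint8, blue, green, red; 480x640 float32, mm along the optical axis (not along the pixel's ray), 0 where there is no reading.
- camera_info(name): a dict with "vertical_fov" (degrees; the focal length in pixels is half the picture's height over the tangent of half this angle, whatever the lens; pixels are square), "cx", "cy" (the principal point, pixels), "D" ([k1, k2, p1, p2, k3] as OpenCV has them; the pictures are not rectified), "world_to_cam" (4x4, takes a point from world to camera coordinates). Camera axes: x right, y down, z forward; pixel columns grow to the right and rows downward; lengths in mm; the calibration is good to about 2 mm. A picture is of the moment at which its call begins: read the wrist's pose just before it. camera_info takes no time and is no camera call; for the wrist camera it gives the pose at the moment of the call.
- sign_off(): hands the job in, once; it reports no verdict.
The state is a dict: "clock": time; "qpos": joint angles; "qvel": joint speeds; "joint_efforts": joint torques, N m; "eef_pos": TCP position; "tcp_rot": TCP orientation; "contact_force": force on the tool from outside, world axes, zero at the start; "wrist_torque": the same for the moment, N m; "opening": opening from 0.0 (shut) to 1.0 (fully open).
Only numpy, scipy, OpenCV 4.12 (cv2) and the standard library are available. Lean on these libraries where they do the work, as an engineer would, in place of code of your own. Each camera call takes 0.05 s, during which the arm holds its last target.

## Task

Check the oil of the second-hand mower engine on the test board: pick up the wiped dipstick that lies on the bench, slide it down the engine's sloping dipstick tube until its collar sits fully home on the tube's mouth, then draw it right out again. Finish still holding the dipstick up in the air, at least 15 cm above the bench and touching nothing else, the stick level and one marked flat of its tip facing up so that it can be read. Do not put it down or let go, and leave the lamp, the bottle and the screwdriver where they stand.

Things in the scene. Friction and masses are not known exactly. Their poses are not given: they have to be found in the camera images.
- dipstick: Black plastic dipstick, 180 mm long, 35 g, lying flat, axis 12 mm above the bench. Origin: centre of its loop grip (block 40 mm long in x, 30 mm wide in y; 24 mm thick in z; finger hole along z). +x runs along the stick to the tip; z, square to the flat faces, starts upward. The two side faces, 30 mm apart in y, are free to pinch from above. Centre of mass about 13 mm from the origin, tipward.
- dip_collar (a point): Centre of the stop face (tip side) of the round collar, 24 mm across, 4 mm thick, set 6 mm off the grip on a neck; at dipstick x = 30 mm, axes as the dipstick's. Beyond it a plug 12.4 mm across that tapers off within 14 mm, then a 6 mm round rod.
- dip_tip (a point): The very tip, 130 mm beyond the collar's stop face (dipstick x = 160 mm), axes as the dipstick's. The last 34 mm are a flat blade 8 mm wide (y) and 3 mm thick (z), with raised level marks on both flat faces (+z and -z).
- tube: Steel tube on the engine's side. Origin: centre of the open mouth in the rim's plane, 195 mm above the bench. z points out of the mouth along the tube's axis, 45 degrees up and leaning away from the robot, so the tube runs down towards the robot. Bore 15 mm (outside 20), flared at the rim to 21 mm (outside 26); 151 mm deep, so the collar stops before the tip. y is level; the engine is on +y.
- engine: Vertical-shaft mower engine, grey shroud, fixed on a plywood board with timber bearers. Origin: on the bench straight below the tube's mouth; x, level, is the way the tube leans. With its 18 mm board it takes up y from about -30 to 380 mm and x from about -330 to 100 mm; the round shroud, 216 mm across, 270 mm high with its starter cover, is centred at x -135, y 161 mm.
- lamp: Black gooseneck desk lamp, base 150 mm across, about 380 mm high; origin at the centre of its underside. Leave it alone.
- bottle: Closed grey plastic bottle, 72 mm across, 190 mm high; origin at the centre of its underside. Leave it alone.
- screwdriver: Screwdriver lying on the bench, about 200 mm long; leave it alone.
Things that resemble listed ones, but are neither listed nor needed, are in the scene too. Leave any purple or yellow look-alike of the dipstick alone.

How it is judged (in metres and radians):
On the way, in this order (a step that is already met when the one before it is completed fails the run):
1. the dipstick is fully home in the tube, its collar on the mouth's rim (z of dip_collar in the frame of tube between -0.003 and 0.003 m and distance between dip_collar and tube below 0.006 m and angle between the x axis of dipstick and the z axis of tube, either way round below 0.12 rad and z of dip_tip in the frame of tube below -0.12 m), for 0.2 s.
2. the dipstick is drawn right out, its tip clear of the tube's mouth (z of dip_tip in the frame of tube above 0.005 m), for 0.1 s.
At the end, for the whole second after the job is handed in: The dipstick is held still in the gripper only (not touching engine, lamp or bottle), grip and tip at least about 14 cm above the bench, the tip out of the tube and more than 15 mm from its mouth, the stick level and a marked flat of the blade facing up, both within 0.2 rad ((angle between dipstick's own z axis and vertical below 0.2 rad or angle between dipstick's own z axis and vertical above 2.9416 rad) and height (world z) of dipstick above 0.14 m and height (world z) of dip_tip above 0.13 m and distance between dip_tip and tube above 0.015 m and contact force between dipstick and the fingers above 1 N and contact force between dipstick and engine below 0.05 N and contact force between dipstick and lamp below 0.05 N and contact force between dipstick and bottle below 0.05 N and linear speed of dipstick below 0.03 m/s and angular speed of dipstick below 0.3 rad/s); the arm keeps its last pose, push and grip.
It fails at once if the lamp is moved (distance of lamp from where it was at the start of the episode above 0.03 m).
It fails at once if the bottle is moved (distance of bottle from where it was at the start of the episode above 0.03 m).
It fails at once if the screwdriver is moved (distance of screwdriver from where it was at the start of the episode above 0.03 m).
It also fails if it takes over 48 s, if anything falls off the work surface, if the arm or the gripper's body presses on something with over 40 N, if the wrist force passes 120 N, or if a joint passes its speed limit or range.

## Working session

There is one attempt and no reset: what is moved stays moved. The work goes in short steps, Python scripts to look and compute and a shell command to move; the robot and the scene stay as the last step left them, time stands still between calls to the robot, and variables do not carry over. Pictures are saved under pics/ and viewed, and the job is handed in when it is done.

```bash
ls; mkdir -p pics; python3 - <<'E'
from rig import *
import cv2
print(sense())
for n in("scene","top","wrist"):
    i=camera_info(n); p,d=grab_frame(n); cv2.imwrite(f"pics/{n}0.png",p)
    import numpy as np; np.save(f"pics/{n}0.npy",d); print(n,i, (d>0).mean())
print(tcp_to_tips)
E
```

```text
pics
{'clock': 0.0, 'qpos': array([ 1.19860305e+00,  3.53642417e-01,  1.63412985e+00, -2.75471448e-05,
        1.15519717e+00, -2.41770275e-03]), 'qvel': array([-0.00150729,  0.00078624, -0.00121224, -0.00190967,  0.00014092,
       -0.00035906]), 'joint_efforts': array([ 1.92904699e-03, -6.05241823e+01, -3.42075169e+01,  8.11883228e-05,
        9.51086171e-03,  2.27425426e-05]), 'eef_pos': array([225.80821285, 582.5321737 , 403.96692647]), 'tcp_rot': array([3.14157080e+00, 1.37683979e-03, 1.20103188e+00]), 'contact_force': array([ 1.04280644, -0.11806116,  0.00861057]), 'wrist_torque': array([0.04133352, 0.04795095, 0.03457567]), 'opening': 1.0003917713267172}
scene {'vertical_fov': 57.981753508665236, 'cx': 321.0657749467502, 'cy': 239.163609965785, 'D': array([-0.02040104,  0.        ,  0.        ,  0.        ,  0.        ]), 'world_to_cam': array([[-6.90381385e-01,  7.23412911e-01,  6.87779387e-03,
         4.81647770e+02],
       [ 5.80907283e-01,  5.59998869e-01, -5.90718203e-01,
        -9.54074795e+01],
       [-4.31184732e-01, -4.03825490e-01, -8.06848623e-01,
         9.758
[... 518 characters left out ...]
89226814e-01,
         1.01973399e+03],
       [ 0.00000000e+00,  0.00000000e+00,  0.00000000e+00,
         1.00000000e+00]])} 0.9960872395833333
wrist {'vertical_fov': 71.38446990163438, 'cx': 321.9879038168997, 'cy': 240.85995634962347, 'D': array([-0.01696641,  0.        ,  0.        ,  0.        ,  0.        ]), 'world_to_cam': array([[ 3.61338234e-01,  9.32434756e-01, -3.27838812e-04,
        -6.24627323e+02],
       [ 8.94155562e-01, -3.46404485e-01,  2.83707180e-01,
        -3.75112935e+01],
       [ 2.64424871e-01, -1.02807390e-01, -9.58910907e-01,
         3.78991904e+02],
       [ 0.00000000e+00,  0.00000000e+00,  0.00000000e+00,
         1.00000000e+00]])} 0.9961490885416666
173.4
```

View pics/scene0.png

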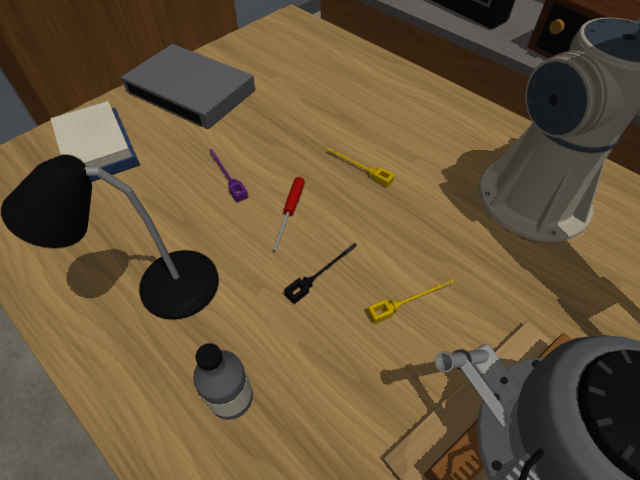

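View pics/top0.png

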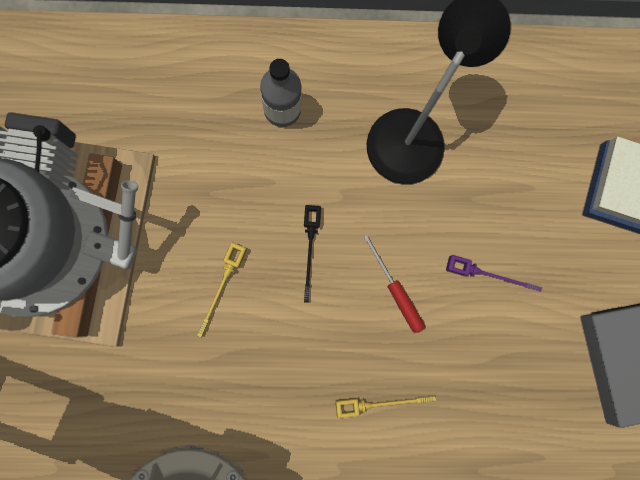

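View pics/wrist0.png

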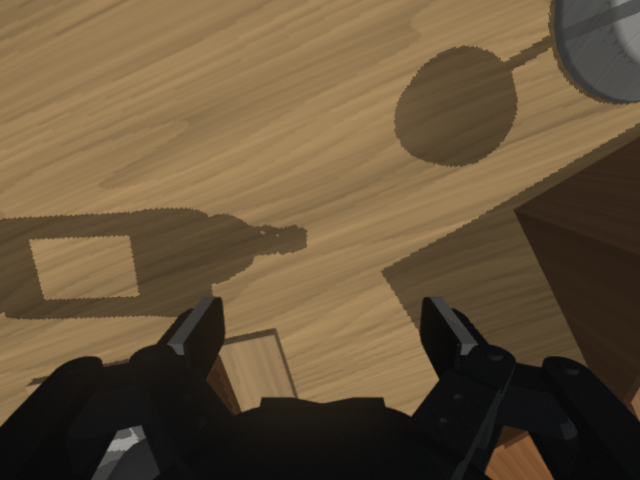

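The black dipstick is at top (312,215), with its tip at (307,300). The tube mouth is at top (130,185) and scene (445,362). Candidates for the dipstick, by top pixel:
- Black stick (312,215): matches "black plastic", so this is my choice.
- Yellow look-alikes (236,255) and (347,408).
- Purple look-alike (460,265).

Next I check it in a crop and measure.

```bash
cat > h.py <<'E'
import numpy as np, cv2
from rig import *
def KD(n,info=None):
    i=info or camera_info(n); f=240/np.tan(np.radians(i["vertical_fov"]/2))
    return np.array([[f,0,i["cx"]],[0,f,i["cy"]],[0,0,1]]),i["D"],i["world_to_cam"]
def rays(n,px,info=None):
    K,D,T=KD(n,info); u=cv2.undistortPoints(np.array(px,float).reshape(-1,1,2),K,D).reshape(-1,2)
    d=np.c_[u,np.ones(len(u))]; R=T[:3,:3]; return -R.T@T[:3,3], d@R   # world dirs (z_cam=1)
def onplane(n,px,z,info=None):
    o,d=rays(n,px,info); s=(z-o[2])/d[:,2]; return o+d*s[:,None]
def bydepth(n,px,dep,info=None):
    o,d=rays(n,px,info); p=np.array(px,int); return o+d*dep[p[:,1],p[:,0]][:,None]
def proj(n,P,info=None):
    K,D,T=KD(n,info); return cv2.projectPoints(np.array(P,float).reshape(-1,3),cv2.Rodrigues(T[:3,:3])[0],T[:3,3],K,D)[0].reshape(-1,2)
E
python3 - <<'E'
from h import *
p=cv2.imread("pics/top0.png"); d=np.load("pics/top0.npy")
s=cv2.imread("pics/scene0.png"); ds=np.load("pics/scene0.npy")
for n,im,dep,(x0,y0,x1,y1) in (("top",p,d,(295,198,330,310)),("scene",s,ds,(280,235,362,306))):
    m=(im[y0:y1,x0:x1].max(2)<50).astype(np.uint8)
    ys,xs=np.nonzero(m); px=np.c_[xs+x0,ys+y0]
    P=bydepth(n,px,dep); print(n,len(px),np.percentile(P[:,2],[5,50,95]).round(1))
    Q=onplane(n,px,12.)
    c=Q[:,:2].mean(0); v=np.linalg.svd(Q[:,:2]-c,full_matrices=False)[2][0]; v*=-np.sign(v[0])
    t=(Q[:,:2]-c)@v; w=(Q[:,:2]-c)@[-v[1],v[0]]
    print("len",np.ptp(t),"yaw",np.arctan2(v[1],v[0]),"end back",c+v*t.min(),"tip",c+v*t.max())
    for a in np.arange(t.min(),t.max(),10):
        k=(t>=a)&(t<a+10); print(round(a-t.min()),k.sum(),w[k].min().round(1),w[k].max().round(1),P[k,2].max().round(1))
# tube
a=p[160:290,90:165]; b=s[320:440,380:540]
c=p[198:310,260:365]
cv2.imwrite("pics/crop1.png",np.hstack([cv2.resize(a,(346,600)),cv2.resize(b,(450,600*1))])[:, :800])
cv2.imwrite("pics/crop2.png",cv2.resize(c,None,fx=5,fy=5))
E
```

```text
top 483 [13.5 22.1 27.4]
len 179.27032644093433 yaw 3.0841855920677115 end back [ 566.7217007  -212.62847936] tip [ 387.74669216 -202.34274843]
0 83 -14.5 13.9 29.2
10 42 -14.1 14.6 28.3
20 38 -13.4 14.8 1086.6
30 81 -14.5 14.1 28.1
40 54 -12.0 10.5 27.4
50 35 -5.5 7.5 22.5
60 19 -3.0 2.9 19.8
70 15 -2.2 2.1 19.8
80 13 -1.5 2.5 18.6
90 17 -2.5 1.8 20.6
100 15 -1.8 2.4 19.9
110 13 -2.4 2.6 19.9
120 17 -2.3 2.1 18.4
130 13 -1.4 2.5 18.1
140 18 -2.5 3.6 18.4
150 2 0.1 1.9 13.3Traceback (most recent call last):
  File "<stdin>", line 13, in <module>
    return umr_minimum(a, axis, None, out, keepdims, initial, where)
ValueError: zero-size array to reduction operation minimum which has no identity
```

```bash
python3 - <<'E'
from h import *
p=cv2.imread("pics/top0.png"); d=np.load("pics/top0.npy")
s=cv2.imread("pics/scene0.png"); ds=np.load("pics/scene0.npy")
print("cams",rays("top",[[0,0]])[0],rays("scene",[[0,0]])[0])
for n,im,dep,(x0,y0,x1,y1) in (("top",p,d,(298,200,325,240)),("scene",s,ds,(280,272,314,306))):
    m=(im[y0:y1,x0:x1].max(2)<50)
    ys,xs=np.nonzero(m); px=np.c_[xs+x0,ys+y0]
    P=bydepth(n,px,dep); k=abs(P[:,2]-24)<6; Q=onplane(n,px[k],24.)[:,:2]
    r=cv2.minAreaRect(Q.astype(np.float32)); print(n,k.sum(),r,P[k,2].mean())
a=p[160:290,90:165]; b=s[320:440,380:540]
c=p[198:310,260:365]
cv2.imwrite("pics/crop1.png",np.hstack([cv2.resize(a,(260,450)),cv2.resize(b,(533,400)) if 0 else cv2.resize(b,(540,450))]))
cv2.imwrite("pics/crop2.png",cv2.resize(c,None,fx=5,fy=5))
# tube points by depth in both
for n,im,dep,(x0,y0,x1,y1) in (("top",p,d,(90,160,165,290)),("scene",s,ds,(425,335,530,440))):
    ys,xs=np.mgrid[y0:y1,x0:x1]; px=np.c_[xs.ravel(),ys.ravel()]; P=bydepth(n,px,dep)
    hsv=cv2.cvtColor(im[y0:y1,x0:x1],cv2.COLOR_BGR2HSV).reshape(-1,3)
    k=(hsv[:,1]<45)&(P[:,2]>60)&(P[:,2]<215)
    print(n,k.sum()); np.save(f"pics/tube_{n}.npy",P[k])
    Q=P[k]
    for z in range(60,215,10):
        kk=(Q[:,2]>=z)&(Q[:,2]<z+10)
        if kk.sum(): print(z,kk.sum(),np.percentile(Q[kk],[5,50,95],axis=0)[:,:2].round(0).tolist())
E
```

```text
cams [ 346.58422312 -187.03469116 1086.56617827] [808.71451894  99.07035564 727.69039283]
top 312 ((532.7423706054688, -210.64031982421875), (28.94672203063965, 63.123172760009766), 86.67913818359375) 24.000228097567042
scene 253 ((539.2734375, -206.47608947753906), (30.428892135620117, 55.45465087890625), 84.83495330810547) 21.6475993119397
top 2954
60 1 [[534.0, 157.0], [534.0, 157.0], [534.0, 157.0]]
70 50 [[414.0, 94.0], [463.0, 153.0], [564.0, 168.0]]
80 264 [[417.0, 95.0], [463.0, 155.0], [536.0, 169.0]]
90 1231 [[438.0, 99.0], [468.0, 148.0], [529.0, 167.0]]
100 146 [[452.0, 98.0], [461.0, 115.0], [481.0, 156.0]]
110 83 [[462.0, 95.0], [468.0, 104.0], [477.0, 113.0]]
120 73 [[471.0, 91.0], [477.0, 100.0], [485.0, 109.0]]
130 94 [[480.0, 88.0], [487.0, 97.0], [495.0, 107.0]]
140 75 [[491.0, 85.0], [496.0, 95.0], [504.0, 103.0]]
150 88 [[499.0, 78.0], [506.0, 90.0], [534.0, 134.0]]
160 443 [[508.0, 82.0], [528.0, 113.0], [542.0, 145.0]]
170 90 [[519.0, 75.0], [525.0, 84.0], [531.0, 93.0]]
180 170 [[529.0, 71.0], [540.0, 80.0], [562.0, 89.0]]
190 95 [[537.0, 66.0], [544.0, 80.0],
[... 163 characters left out ...]
2.0, 170.0], [553.0, 192.0]]
90 1482 [[445.0, 113.0], [474.0, 151.0], [534.0, 186.0]]
100 136 [[457.0, 109.0], [504.0, 185.0], [535.0, 201.0]]
110 145 [[466.0, 105.0], [513.0, 188.0], [538.0, 203.0]]
120 100 [[474.0, 102.0], [521.0, 192.0], [540.0, 204.0]]
130 47 [[483.0, 95.0], [489.0, 104.0], [500.0, 107.0]]
140 33 [[492.0, 94.0], [498.0, 100.0], [526.0, 104.0]]
150 348 [[512.0, 98.0], [537.0, 141.0], [551.0, 174.0]]
160 797 [[509.0, 86.0], [534.0, 137.0], [553.0, 188.0]]
170 279 [[497.0, 76.0], [536.0, 172.0], [555.0, 199.0]]
180 366 [[507.0, 69.0], [546.0, 90.0], [561.0, 199.0]]
190 210 [[510.0, 68.0], [544.0, 175.0], [558.0, 195.0]]
200 88 [[517.0, 74.0], [539.0, 175.0], [550.0, 186.0]]
```

View pics/crop1.png

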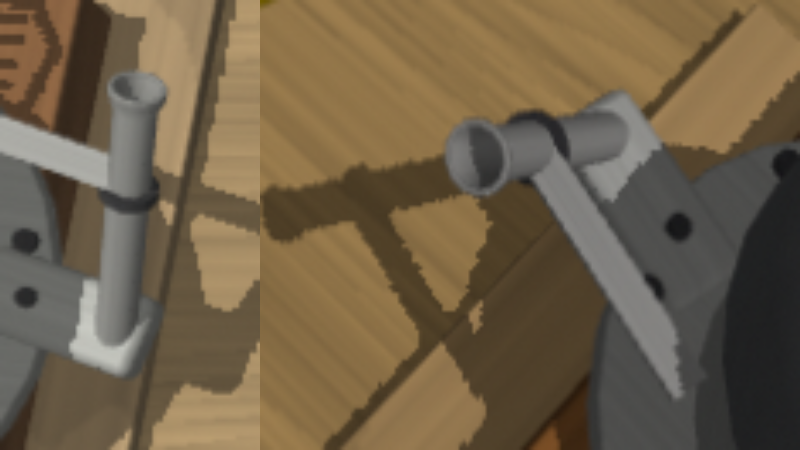

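View pics/crop2.png

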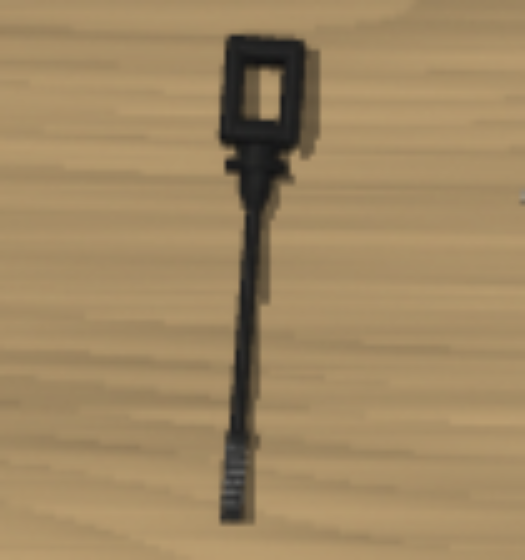

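The crop shows the black stick with collar, plug and a marked blade, so the choice holds. The tube mouth's rim and bore are visible in both views. Next I fit the tube axis and the mouth.

```bash
python3 - <<'E'
from h import *
from scipy.optimize import least_squares
def ax(y): return np.array([np.cos(y)*np.sqrt(.5),np.sin(y)*np.sqrt(.5),np.sqrt(.5)])
for n in("top","scene"):
    P=np.load(f"pics/tube_{n}.npy")
    q=np.array([544.,78.,195.]); y=-0.33
    def perp(p,P):
        a=ax(p[2]); r=P-np.array([p[0],p[1],195.]); t=r@a; return t,np.linalg.norm(r-np.outer(t,a),axis=1)
    p=np.array([544.,78.,y])
    for it in range(8):
        t,r=perp(p,P); k=(t<-12)&(t>-110)&(abs(r-10)<(9 if it<2 else 4))
        k&=~((t>-60)&(t<-30))
        p=least_squares(lambda p:perp(p,P[k])[1]-10,p,loss='soft_l1').x
    t,r=perp(p,P); print(n,p,k.sum(),np.std(r[k]-10))
    m=(r<18)&(t>-14); print(np.percentile(t[m],[50,90,95,99]))
E
```

```text
top [ 5.54295315e+02  7.71150300e+01 -3.35829424e-01] 393 1.100049926980427
[-2.49855038  1.92783025  2.77139956  3.54238278]
scene [ 5.55835973e+02  7.83617526e+01 -3.02204914e-01] 264 1.064973847021589
[-4.07398489 -0.31206522  0.0902831   0.66019045]
```

```bash
python3 - <<'E'
from h import *
p=cv2.imread("pics/top0.png");s=cv2.imread("pics/scene0.png")
a=cv2.resize(p[170:220,105:155],(400,400),interpolation=cv2.INTER_CUBIC)
b=cv2.resize(s[340:390,425:475],(400,400),interpolation=cv2.INTER_CUBIC)
cv2.imwrite("pics/crop3.png",np.hstack([a,b]))
E
```

```text
(no output)
```

View pics/crop3.png

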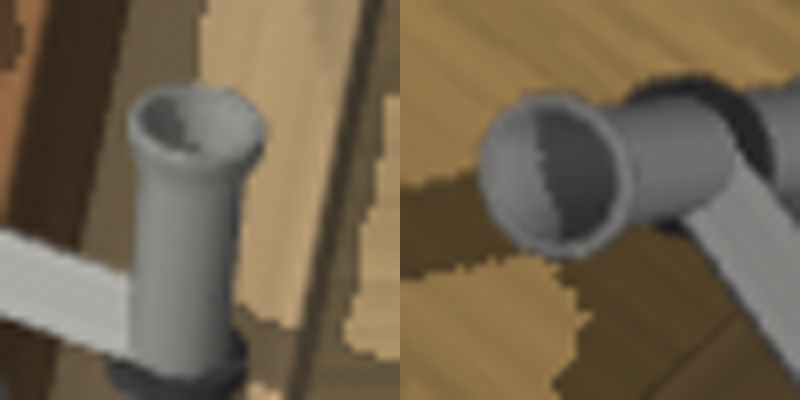

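```bash
python3 - <<'E'
from h import *
S=[444.2,361.4];T=[129.2,185.1]
print(onplane("scene",[S],195.),onplane("top",[T],195.))
o1,d1=rays("scene",[S]);o2,d2=rays("top",[T]);d1=d1[0];d2=d2[0]
A=np.c_[d1,-d2]; k=np.linalg.lstsq(A,o2-o1,rcond=None)[0]; print(o1+d1*k[0],o2+d2*k[1])
E
```

```text
[[554.67395215  77.74016975 195.        ]] [[555.28142282  77.19545789 195.        ]]
[554.89080901  77.75837785 195.45472094] [555.20371398  77.09707124 195.33197654]
```

Mouth ≈ (555, 77.5, 195): the two views agree to 1 mm and the height matches the given 195. Tube lean yaw ≈ -0.32. Dipstick origin ≈ (544.3, -211.3), yaw 3.084. I go up first, then across to hover above the stick.

```bash
python3 -m creep '100 0 0 -5 0;100 0 0 -9 0;100 -10 9.3 -9 -5;100 -62.5 58.4 -9 -17.9;100 -62.5 58.4 -9 -17.9;100 -62.5 58.4 -9 -17.9;100 -62.5 58.4 -9 -17.9;100 -62.5 58.4 -9 -17.9;100 -62.5 58.4 -9 -17.9;100 -62.5 58.4 -9 -17.9;100 -62.5 58.4 -9 -17.9;100 -62.5 58.4 -9 -17.9;100 -62.5 58.4 -9 -17.9;100 -62.5 58.4 -9 -17.9;100 -62.5 58.4 -9 -17.9;100 -62.5 58.4 -9 -17.9;100 -62.5 58.4 -9 -17.9;100 -62.5 58.4 -9 -17.9;100 -62.5 58.4 -9 -17.9;100 -62.5 58.4 -9 -17.9' 30
```

```text
clock: 2.15
eef_pos: [545.7, -215.6, 494.0]
tcp_rot: [-3.141, 0.002, 1.51]
contact_force: [0.5, 0.6, -0.1]
opening: 0.997
```

```bash
python3 -m creep '100 0.4 -0.15 5 0;100 0.4 -0.15 10 0;100 0.4 -0.15 15 0;100 0.4 -0.15 18 0;100 0.4 -0.15 18 0;100 0.4 -0.15 18 0'; python3 - <<'E'
from h import *
i=camera_info("wrist"); p,d=grab_frame("wrist"); cv2.imwrite("pics/w1.png",p); np.save("pics/w1.npy",d)
import pickle; pickle.dump(i,open("pics/w1.pkl","wb"))
s=sense();print(s["eef_pos"],s["tcp_rot"])
m=((p.max(2)<50)).astype(np.uint8); m[300:]=0
n,l,st,c=cv2.connectedComponentsWithStats(m)
for k in range(1,n):
    if st[k,4]>300: print(st[k],c[k])
E
```

```text
clock: 2.75
eef_pos: [544.5, -211.7, 314.5]
tcp_rot: [-3.141, 0.002, 1.51]
contact_force: [-0.0, 0.3, 0.0]
opening: 0.999
[ 545.05776314 -211.97185178  315.7166665 ] [3.13993629e+00 2.99921603e-03 1.51029341e+00]
[ 306  179   36   78 1680] [323.33630952 223.52321429]
```

View pics/w1.png

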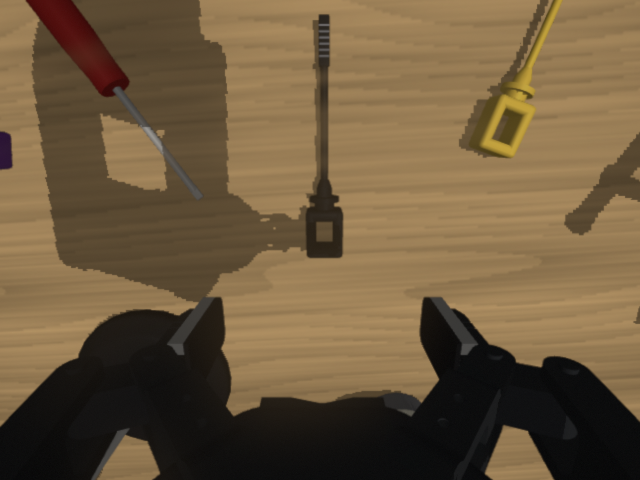

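```bash
python3 - <<'E'
from h import *
import pickle; i=pickle.load(open("pics/w1.pkl","rb"))
print(onplane("wrist",[[306,207],[343,207],[306.5,257],[343,257]],24.,i).round(1))
print(onplane("wrist",[[323.5,14]],12.,i), onplane("wrist",[[324.5,232]],24.,i))
E
```

```text
[[ 521.1 -223.5   24. ]
 [ 522.9 -194.4   24. ]
 [ 562.8 -226.2   24. ]
 [ 564.6 -196.2   24. ]]
[[ 385.00278697 -201.59772518   12.        ]] [[ 542.40615049 -210.14762387   24.        ]]
```

The wrist view shows the black block at (324,232) with its tip up at (323,14). Its corners span 30 x 41 mm, centre (543, -210.4). Descend and grip.

```bash
python3 -m creep '100 0.13 -0.12 4.5 0;100 0.13 -0.12 9 0;100 0.13 -0.12 12.5 0;100 0.13 -0.12 14 0;100 0.13 -0.12 14 0;20 0.13 -0.12 14 0;20 0.13 -0.12 14 0;20 0.13 -0.12 14 0;10 0.13 -0.12 14 0;10 0.13 -0.12 14 0;10 0.13 -0.12 14 0;10 0.13 -0.12 14 0' 40;
```

```text
clock: 4.0
eef_pos: [544.7, -211.3, 177.1]
tcp_rot: [3.138, 0.004, 1.51]
contact_force: [-0.6, -0.1, 9.3]
opening: 0.342
```

```bash
python3 -m creep '10 0 0 -5 0;10 0 0 -10 0;10 0 0 -14 0;10 0 0 -15 0;10 0 0 -15 0' 40; python3 - <<'E'
from h import *
print(onplane("top",[[281,117]],0.),onplane("top",[[280,70]],190.),onplane("top",[[405,147]],10.))
print("board edge",onplane("top",[[157,155],[120,345]],18.))
i=camera_info("wrist"); p,d=grab_frame("wrist"); cv2.imwrite("pics/w2.png",p); q,_=grab_frame("scene");cv2.imwrite("pics/s2.png",q)
s=sense();print(s)
E
```

```text
clock: 4.5
eef_pos: [544.7, -210.9, 329.4]
tcp_rot: [3.134, 0.005, 1.51]
contact_force: [0.8, 0.5, -1.3]
opening: 0.341
[[ 742.34324445 -148.29347359    0.        ]] [[ 752.40797066 -151.58544659  190.        ]] [[ 684.99578435 -387.47571859   10.        ]]
board edge [[655.58733217  81.46311512  18.        ]
 [304.06894465 128.45499463  18.        ]]
{'clock': 4.6, 'qpos': array([-0.37130969,  0.37397193,  1.79696156, -0.00287494,  0.96753307,
       -1.87985822]), 'qvel': array([ 9.46534206e-05,  2.32196473e-02,  1.29387047e-02,  1.21862618e-03,
        2.63206757e-03, -4.20670734e-04]), 'joint_efforts': array([ 4.74481159e-03, -6.03693295e+01, -3.15024769e+01, -1.37548035e-02,
       -3.93544568e-02, -1.38967671e-04]), 'eef_pos': array([ 543.62466475, -210.49191615,  326.0999909 ]), 'tcp_rot': array([3.13933816, 0.00321041, 1.51017226]), 'contact_force': array([-0.10997819,  0.85643368, -1.09829245]), 'wrist_torque': array([ 0.01493484,  0.00507224, -0.01295089]), 'opening': 0.34062318350872434}
```

View pics/s2.png

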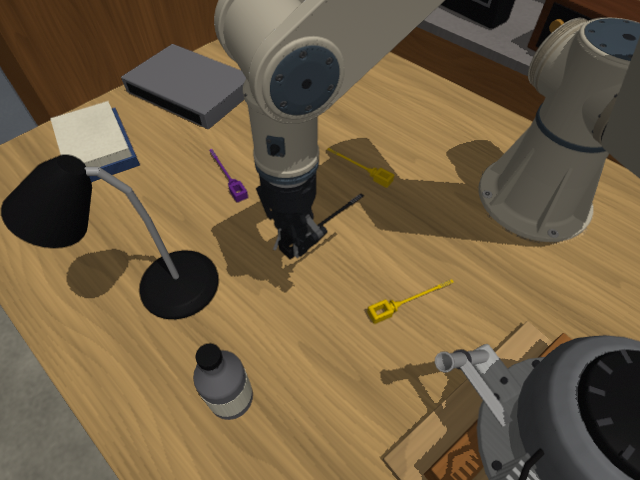

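View pics/w2.png

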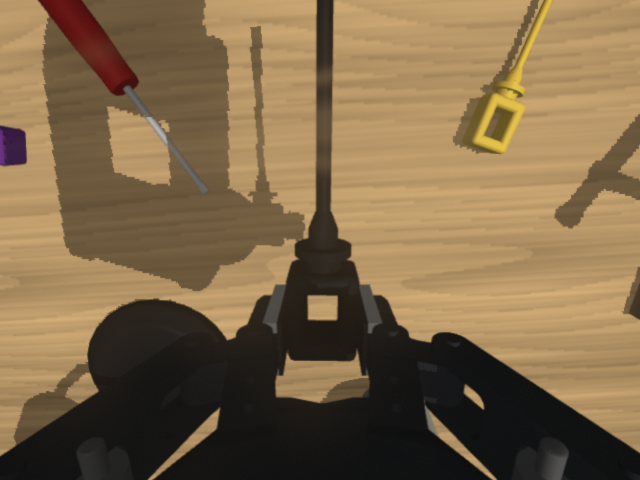

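The stick is gripped square, with its block centred between the pads at wrist (323,310), and it is level. The board edge suggests yaw -0.13 and the tube fit says -0.32, so I check that before going in.

```bash
python3 - <<'E'
from h import *
out=[]
ims={n:cv2.imread(f"pics/{n}0.png") for n in("top","scene")}
for n,(x0,y0,x1,y1) in (("top",(80,160,180,285)),("scene",(420,330,560,450))):
    im=cv2.resize(ims[n][y0:y1,x0:x1],(400,480))
    fx=400/(x1-x0);fy=480/(y1-y0)
    for yw,c in((-.32,(0,255,0)),(-.133,(0,0,255))):
        a=np.array([np.cos(yw),np.sin(yw),1])/np.sqrt(2)
        q=proj(n,[np.array([555,77.5,195])-a*t for t in(0,130)])
        q=((q-[x0-.5,y0-.5])*[fx,fy]).astype(int); cv2.line(im,tuple(map(int,q[0])),tuple(map(int,q[1])),c,1)
    out.append(im)
cv2.imwrite("pics/ax.png",np.hstack(out))
E
```

```text
(no output)
```

View pics/ax.png

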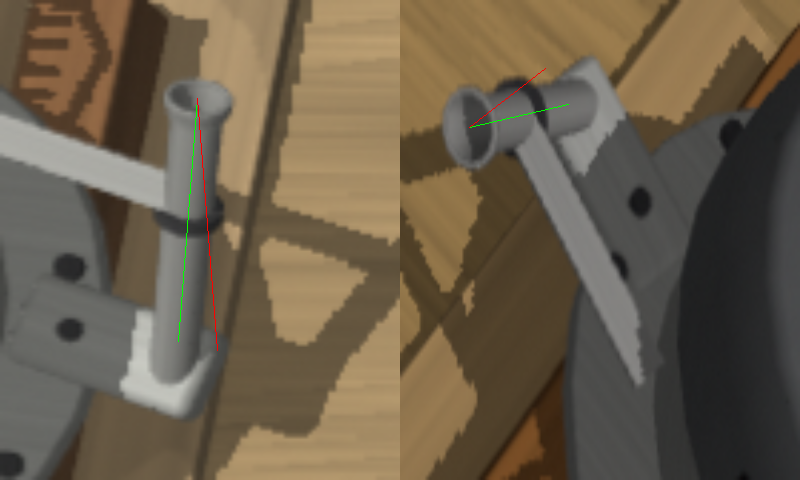

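The green line (-0.32) runs down the tube's axis in both views, so -0.32 holds; the board is simply skewed. Now to the standoff, 200 mm out along the lean, carried high.

```bash
python3 -m creep '10 0 0 -5 0;10 0 0 -10 0;10 0 0 -15 0;10 4 3 -15 4;10 8 6 -15 8;10 12 9 -15 12;10 16 12 -15 14.9;10 20 15.5 -15 14.9;10 23.7 18.7 -15 14.9;10 23.7 18.7 -15 14.9;10 23.7 18.7 -10 14.9;10 23.7 18.7 -6 14.9;10 23.7 18.7 -4 14.9;10 23.7 18.7 -3.4 14.9;10 23.7 18.7 -3.4 14.9;10 23.7 18.7 -3.4 14.9' 40; python3 - <<'E'
from h import *
for n in("wrist","top","scene"):
    p,d=grab_frame(n); cv2.imwrite(f"pics/{n}3.png",p); np.save(f"pics/{n}3.npy",d)
s=sense();print(s["eef_pos"],s["tcp_rot"])
import pickle;pickle.dump(camera_info("wrist"),open("pics/w3.pkl","wb"))
E
```

```text
clock: 6.2
eef_pos: [744.9, 14.7, 360.5]
tcp_rot: [3.138, 0.002, 1.25]
contact_force: [-0.1, 0.1, 0.7]
opening: 0.342
[744.97615639  14.76658141 361.47416121] [3.13622840e+00 1.71035419e-03 1.24998830e+00]
```

View pics/wrist3.png

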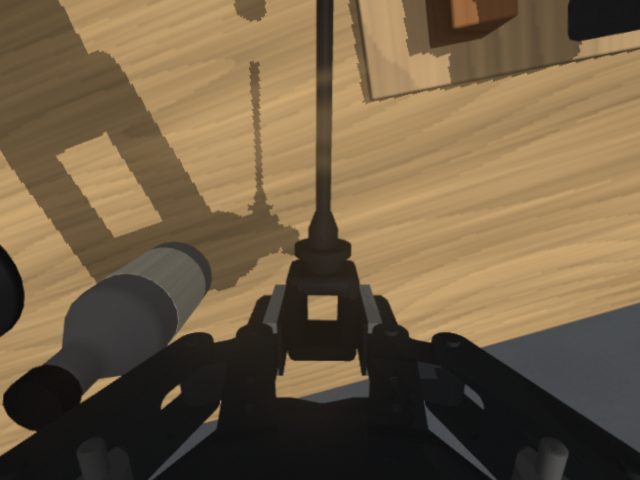

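View pics/scene3.png

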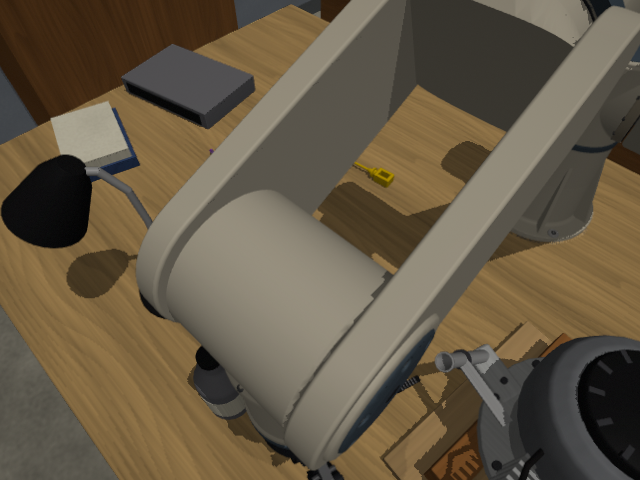

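View pics/top3.png

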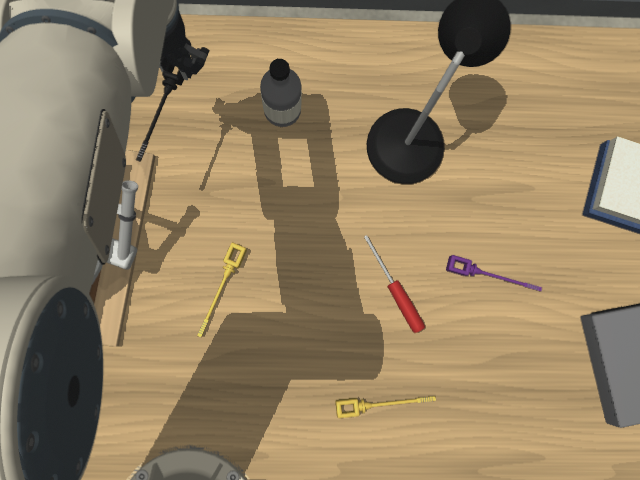

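```bash
python3 - <<'E'
from h import *
import pickle
p=cv2.imread("pics/top3.png");d=np.load("pics/top3.npy")
x0,y0,x1,y1=130,80,185,165
m=(p[y0:y1,x0:x1].max(2)<55);ys,xs=np.nonzero(m);px=np.c_[xs+x0,ys+y0]
P=bydepth("top",px,d);k=(P[:,2]>150)&(P[:,2]<230);P=P[k];px=px[k]
Q=onplane("top",px,195.)
L=np.array([.9492,-.3146,0]);N=np.array([.3146,.9492,0]);M=np.array([555,77.5,195.])
u=(Q-M)@L;v=(Q-M)@N
for a in np.arange(30,180,15):
    kk=(u>=a)&(u<a+15)
    if kk.sum():print(a,kk.sum(),v[kk].min().round(1),v[kk].mean().round(1),v[kk].max().round(1),np.median(P[kk,2]).round(1))
print(u.min())
# wrist: two points of the rod axis at top edge vs block
i=pickle.load(open("pics/w3.pkl","rb"))
print(onplane("wrist",[[324,10],[323,310]],195.,i))
c=cv2.resize(p[60:210,100:200],None,fx=4,fy=4,interpolation=cv2.INTER_CUBIC);cv2.imwrite("pics/t3c.png",c)
E
```

```text
30 7 -1.0 1.6 4.5 197.4
45 14 -1.3 1.4 3.7 198.4
60 19 -1.5 1.2 4.5 198.6
75 25 -0.5 1.6 3.7 200.0
90 25 -0.6 1.5 3.5 200.1
105 25 -0.6 1.5 3.5 199.7
120 26 -0.8 1.2 3.4 200.1
135 24 -0.9 1.3 3.2 199.8
150 34 -3.8 0.7 4.9 200.7
165 103 -11.5 1.1 12.7 203.2
42.74040139105208
[[635.2303358   51.79089309 195.        ]
 [747.26633555  14.31623335 195.        ]]
```

View pics/t3c.png

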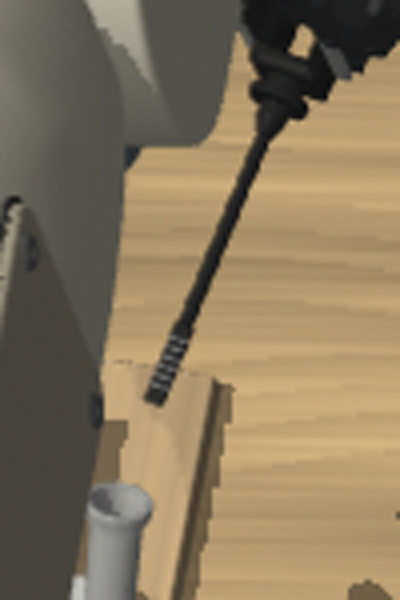

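The stick runs parallel to the tube's plane, offset 1.5 mm to +y, with its axis about 2 mm above the mouth's centre height (197 against 195). I'll put the tip just under the upper lip and then swing the grip along an arc, so the tube's wall turns the stick in the pads. Working out that arc:

```bash
python3 - <<'E'
import numpy as np
G0=np.array([201,2.])
for th,a,p in [(0,-8.5,5.7),(5,-9,6),(10,-10,6),(15,-11,6.3),(20,-12,6.5),(25,-14,6.5),(30,-16,6.5),(34,-18,6.5),(38,-20,6.5),(42,-22,6.5),(45,-25,6.5),(45,-28,2),(45,-30,0),(45,-60,0),(45,-130,0)]:
    t=np.radians(th);T=np.array([a-p,a+p])/2**.5; g=T+160*np.array([np.cos(t),np.sin(t)])-G0
    print(th,a,p,"ty %.2f tz %.2f"%(g[0]/10,-g[1]/10))
E
```

```text
0 -8.5 5.7 ty -5.10 tz 0.40
5 -9 6 ty -5.22 tz -0.98
10 -10 6 ty -5.47 tz -2.30
15 -11 6.3 ty -5.87 tz -3.61
20 -12 6.5 ty -6.37 tz -4.88
25 -14 6.5 ty -7.05 tz -6.03
30 -16 6.5 ty -7.83 tz -7.13
34 -18 6.5 ty -8.57 tz -7.93
38 -20 6.5 ty -9.37 tz -8.70
42 -22 6.5 ty -10.22 tz -9.41
45 -25 6.5 ty -11.01 tz -9.81
45 -28 2 ty -10.91 tz -9.28
45 -30 0 ty -10.91 tz -8.99
45 -60 0 ty -13.03 tz -6.87
45 -130 0 ty -17.98 tz -1.92
```

```bash
python3 -m creep '10 -0.15 0 0.4 0;10 -0.15 -2 0.4 0;10 -0.15 -3.5 0.4 0;10 -0.15 -3.8 0.4 0;10 -0.15 -3.8 0.4 0' 30; python3 - <<'E'
from h import *
p,d=grab_frame("top"); cv2.imwrite("pics/top4.png",p)
c=cv2.resize(p[60:210,100:200],None,fx=4,fy=4,interpolation=cv2.INTER_CUBIC);cv2.imwrite("pics/t4c.png",c)
E
```

```text
clock: 6.85
eef_pos: [708.5, 25.4, 357.9]
tcp_rot: [3.135, 0.001, 1.25]
contact_force: [0.4, -0.3, -0.3]
opening: 0.343
```

View pics/t4c.png

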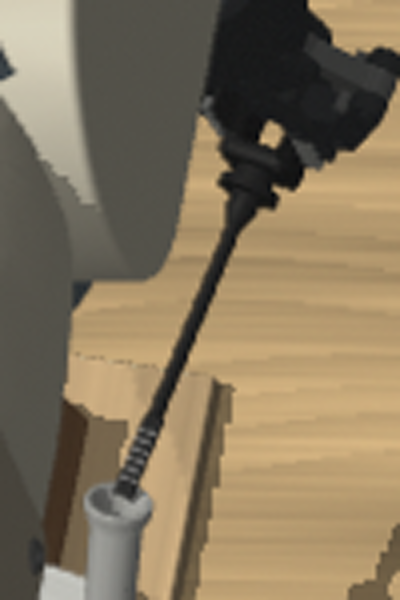

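The tip is just at the mouth at crop (124,495), aimed at its centre. Now the first part of the arc, to about 20°.

```bash
python3 -m creep '10 0 -0.7 0 0;10 0 -1.3 0 0;10 0 -1.3 0 0;10 0 -1.35 -0.7 0;10 0 -1.4 -1.3 0;10 0 -1.55 -2 0;10 0 -1.65 -2.65 0;10 0 -1.65 -2.65 0' 30;  python3 - <<'E'
from h import *
for n in("top","wrist","scene"):
    p,d=grab_frame(n); cv2.imwrite(f"pics/{n}5.png",p)
    if n=="top": a=cv2.resize(p[60:210,100:200],None,fx=3,fy=3)
    if n=="wrist": b=cv2.resize(p,(450,338))
b=np.vstack([b,np.zeros((112,450,3),np.uint8)])
cv2.imwrite("pics/t5c.png",np.hstack([a,b]))
E
```

```text
clock: 7.7
eef_pos: [693.5, 30.5, 386.0]
tcp_rot: [3.132, 0.001, 1.25]
contact_force: [4.6, -1.2, 0.3]
opening: 0.344
```

View pics/t5c.png

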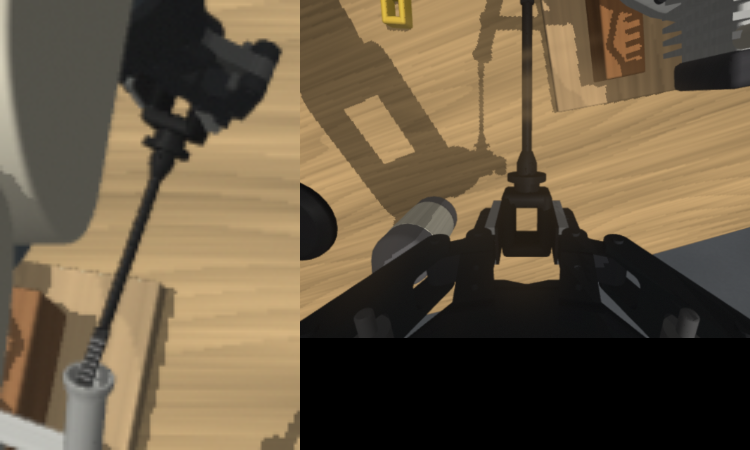

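View pics/scene5.png

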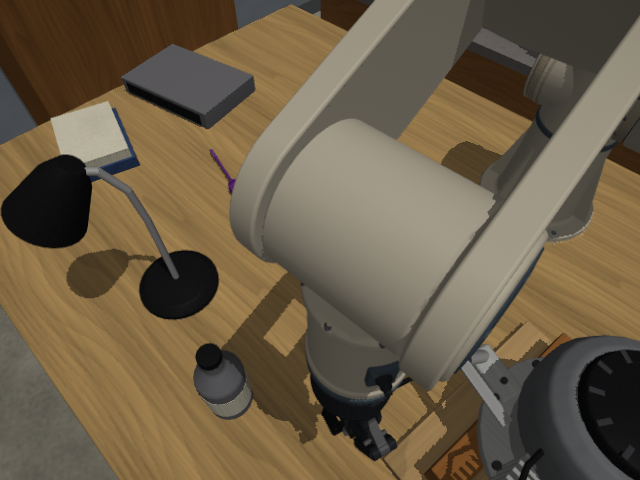

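```bash
cat >> h.py <<'E'
L=np.array([.9492,-.3146,0]);N=np.array([.3146,.9492,0]);M=np.array([555,77.5,195.])
def tilt(save=None):
    i=camera_info("wrist");s=sense();p,d=grab_frame("wrist")
    if save: cv2.imwrite(save,p)
    ys,xs=np.mgrid[0:205,290:360];px=np.c_[xs.ravel(),ys.ravel()]
    P=bydepth("wrist",px,d,i);c=s["eef_pos"]; q=P-M
    dark=p[ys.ravel(),xs.ravel()].max(1)<90
    rel=P-c; u=rel@L;v=rel@N
    k=dark&(abs(v)<9)&(u<-30)&(u>-165)&(rel[:,2]<-100)&(d[ys.ravel(),xs.ravel()]>0)&(d[ys.ravel(),xs.ravel()]<330)
    r=rel[k];
    a=np.polyfit(r@L,r[:,2],1); res=r[:,2]-np.polyval(a,r@L); g=abs(res)<3
    a=np.polyfit((r@L)[g],r[g,2],1); b=np.polyfit((r@L)[g],(r@N)[g],1)
    print("n",g.sum(),"dip deg %.1f"%np.degrees(np.arctan(a[0])),"z(u=0) rel tcp %.1f"%a[1],"v slope %.3f"%b[0],"v at u=0 %.1f"%b[1],"urange",(r@L)[g].min().round(),(r@L)[g].max().round())
    print("tcp rel mouth: u %.1f v %.1f z %.1f"%((c-M)@L,(c-M)@N,c[2]-195),"rot",s["tcp_rot"].round(4),"F",s["contact_force"].round(1),"clock",s["clock"])
E
python3 -c "
from h import *
tilt('pics/w6.png')"
```

```text
n 1056 dip deg 10.3 z(u=0) rel tcp -159.5 v slope -0.006 v at u=0 -0.4 urange -122.0 -51.0
tcp rel mouth: u 146.1 v -1.1 z 189.7 rot [3.1338e+00 1.0000e-03 1.2501e+00] F [ 4.7 -1.5 -0. ] clock 7.85
```

The wall is turning the stick as planned: 10.3° dip. Continue the arc to about 30°.

```bash
python3 -m creep '10 0.05 -0.2 -0.65 0;10 0.05 -0.4 -1.3 0;10 0.05 -0.65 -1.95 0;10 0.05 -0.9 -2.6 0;10 0.05 -1.2 -3.15 0;10 0.05 -1.6 -3.75 0;10 0.05 -1.95 -4.3 0;10 0.05 -2.35 -4.85 0;10 0.05 -2.35 -4.85 0' 30;  python3 -c "
from h import *
tilt('pics/w7.png')"
```

```text
clock: 8.8
eef_pos: [670.8, 38.6, 433.8]
tcp_rot: [3.133, 0.001, 1.25]
contact_force: [4.7, -1.9, 0.3]
opening: 0.341
n 992 dip deg 29.9 z(u=0) rel tcp -162.4 v slope 0.002 v at u=0 0.1 urange -141.0 -42.0
tcp rel mouth: u 122.1 v -0.5 z 238.8 rot [3.1326e+00 6.0000e-04 1.2502e+00] F [ 4.7 -1.9  0.3] clock 8.8
```

```bash
python3 -m creep '10 0 -0.35 -0.4 0;10 0 -0.75 -0.8 0;10 0 -1.15 -1.2 0;10 0 -1.55 -1.6 0;10 0 -1.95 -1.95 0;10 0 -2.4 -2.3 0;10 0 -2.8 -2.5 0;10 0 -3.2 -2.7 0;10 0 -3.2 -2.7 0' 30;  python3 -c "
from h import *
tilt('pics/w8.png')
p,d=grab_frame('top');cv2.imwrite('pics/t8c.png',cv2.resize(p[60:210,100:200],None,fx=4,fy=4))"
```

```text
clock: 9.75
eef_pos: [639.9, 48.8, 459.8]
tcp_rot: [3.134, 0.001, 1.25]
contact_force: [2.8, -0.5, -2.3]
opening: 0.34
n 990 dip deg 42.9 z(u=0) rel tcp -170.8 v slope 0.005 v at u=0 0.4 urange -142.0 -38.0
tcp rel mouth: u 89.6 v -0.5 z 264.8 rot [3.1340e+00 8.0000e-04 1.2502e+00] F [ 2.8 -0.5 -2.3] clock 9.75
```

View pics/w8.png

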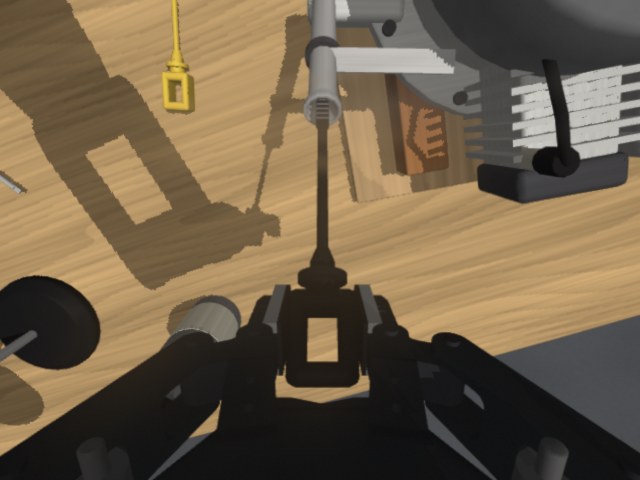

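View pics/t8c.png

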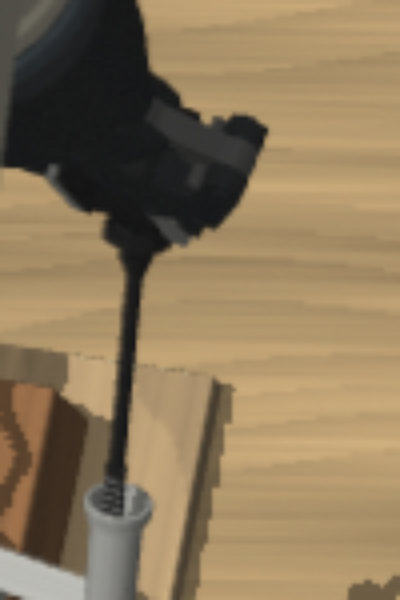

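Dip is 42.9° and the blade is inside the mouth, at wrist (322,110) within a rim spanning 305-342. Now slide down along the tube's axis, about 85 of the 97 mm left.

```bash
python3 -m creep '10 0 -0.7 0.7 0;10 0 -1.4 1.4 0;10 0 -2.1 2.1 0;10 0 -2.8 2.8 0;10 0 -3.5 3.5 0;10 0 -4.2 4.2 0;10 0 -4.2 4.2 0' 40;  python3 -c "
from h import *
tilt('pics/w9.png')
p,d=grab_frame('top');cv2.imwrite('pics/t9c.png',cv2.resize(p[60:210,100:200],None,fx=4,fy=4))"
```

```text
clock: 10.55
eef_pos: [599.1, 62.3, 415.6]
tcp_rot: [3.138, 0.002, 1.25]
contact_force: [0.7, 1.8, -3.9]
opening: 0.336
n 569 dip deg 38.9 z(u=0) rel tcp -175.6 v slope -0.004 v at u=0 -0.3 urange -99.0 -39.0
tcp rel mouth: u 46.6 v -0.5 z 220.6 rot [3.1377e+00 1.7000e-03 1.2503e+00] F [ 0.7  1.8 -3.9] clock 10.55
```

View pics/w9.png

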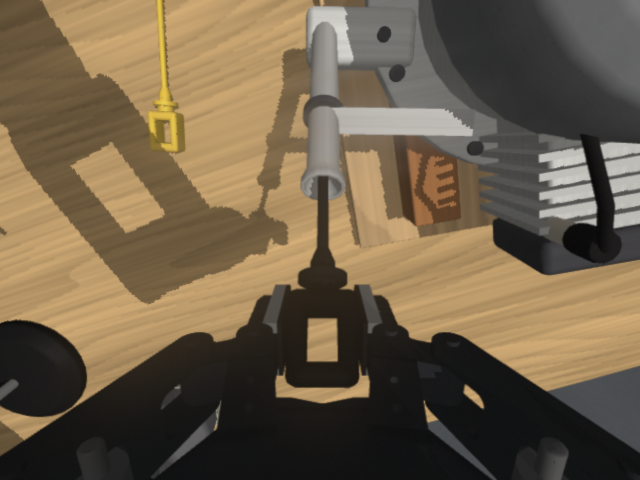

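```bash
python3 -m creep '10 0 -0.5 0.5 0;10 0 -1 1 0;10 0 -1.5 1.5 0;10 0 -1.5 1.5 0' 40;  python3 -c "
from h import *
s=sense();i=camera_info('wrist');p,d=grab_frame('wrist');cv2.imwrite('pics/w10.png',p);np.save('pics/w10.npy',d)
import pickle;pickle.dump(i,open('pics/w10.pkl','wb'))
c=s['eef_pos'];print((c-M)@L,(c-M)@N,c[2]-195)
p,d=grab_frame('top');a=cv2.resize(p[100:210,90:180],(360,440))
b=cv2.imread('pics/w10.png')[170:400,210:430]
cv2.imwrite('pics/c10.png',np.hstack([a,cv2.resize(b,(420,440))]))"
```

```text
clock: 11.05
eef_pos: [584.9, 67.0, 400.5]
tcp_rot: [3.138, 0.002, 1.25]
contact_force: [0.5, 2.1, -4.2]
opening: 0.343
31.647232333726848 -0.555071040830611 205.52057168534674
```

View pics/c10.png

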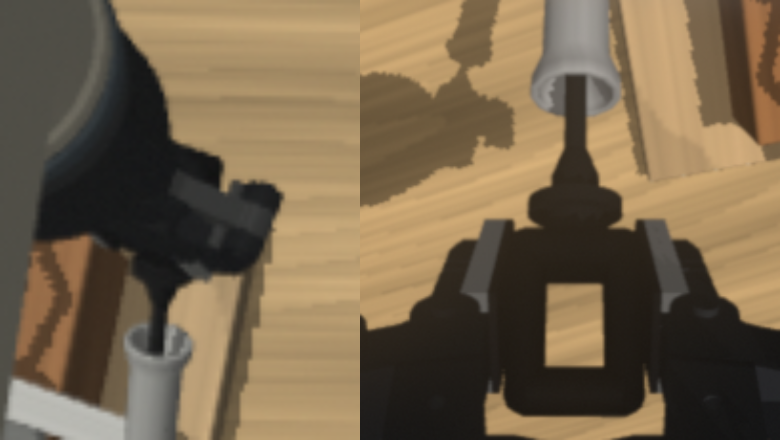

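Plug tip is just above the mouth and centred in the wrist view (rod at 575, rim 530-622). About 16-20 mm remain, so I go on slowly.

```bash
python3 -m creep '10 0 -0.2 0.25 0;10 0 -0.4 0.5 0;10 0 -0.6 0.75 0;10 0 -0.75 0.95 0;10 0 -0.75 0.95 0' 50;  python3 -c "
from h import *
s=sense();i=camera_info('wrist');p,d=grab_frame('wrist');cv2.imwrite('pics/w11.png',p);np.save('pics/w11.npy',d)
c=s['eef_pos'];print((c-M)@L,(c-M)@N,c[2]-195)
b=p[170:400,210:430]
cv2.imwrite('pics/c11.png',cv2.resize(b,(630,660)[:2])[:600])"
```

```text
clock: 11.65
eef_pos: [577.9, 69.3, 391.0]
tcp_rot: [3.139, 0.002, 1.25]
contact_force: [0.8, 0.7, -0.8]
opening: 0.338
24.274944446535933 -0.5955768705147445 195.9967098982214
```

View pics/c11.png

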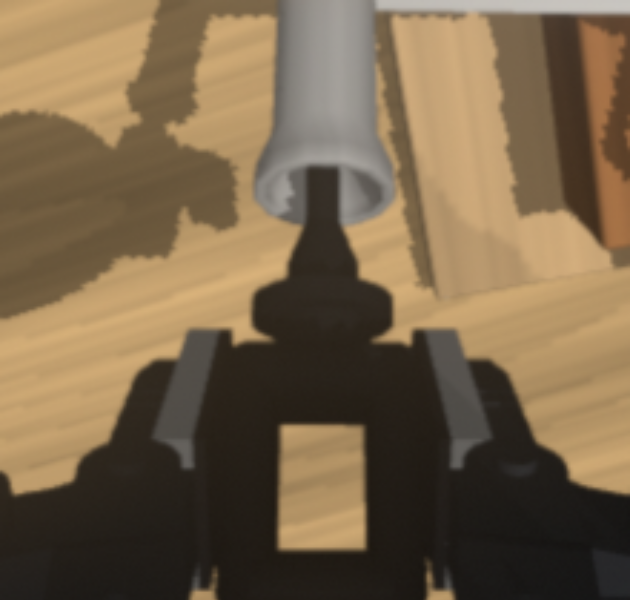

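```bash
python3 -c "
from h import *
i=camera_info('wrist');d=np.load('pics/w11.npy')
K=170+np.arange(100,600,20)*230/660
for x in (322,):
  px=[[x,int(r)] for r in K];P=bydepth('wrist',px,d,i)
  for q,P_ in zip(px,P):
    r=P_-M;u=r@L;z=r[2];print(q,'u %.1f v %.1f z %.1f a %.1f p %.1f'%(u,r@N,z,(u+z)/2**.5,(z-u)/2**.5))
"
```

```text
[322, 204] u -16.5 v -0.9 z -2.8 a -13.7 p 9.7
[322, 211] u -13.9 v -0.9 z 2.2 a -8.3 p 11.4
[322, 218] u -11.2 v -0.9 z 6.3 a -3.5 p 12.4
[322, 225] u -8.6 v -0.9 z 10.0 a 1.0 p 13.2
[322, 232] u -2.8 v -0.9 z 1.1 a -1.2 p 2.8
[322, 239] u -0.2 v -0.9 z 5.1 a 3.5 p 3.8
[322, 246] u 2.4 v -0.9 z 8.4 a 7.7 p 4.2
[322, 253] u 4.6 v -0.9 z 12.6 a 12.2 p 5.7
[322, 260] u 6.8 v -0.8 z 16.4 a 16.5 p 6.8
[322, 267] u 7.7 v -0.8 z 23.4 a 22.0 p 11.1
[322, 274] u 10.1 v -0.8 z 25.9 a 25.5 p 11.1
[322, 281] u 13.9 v -0.8 z 25.0 a 27.5 p 7.9
[322, 288] u 16.9 v -0.8 z 26.1 a 30.4 p 6.5
[322, 295] u 16.9 v -0.8 z 33.3 a 35.5 p 11.6
[322, 302] u 19.8 v -0.8 z 34.2 a 38.2 p 10.1
[322, 309] u 24.0 v -0.8 z 32.7 a 40.1 p 6.1
[322, 316] u 32.3 v -0.8 z 24.1 a 39.9 p -5.8
[322, 323] u 164.6 v -1.1 z -194.4 a -21.1 p -253.9
[322, 330] u 174.0 v -1.1 z -194.0 a -14.2 p -260.2
[322, 337] u 182.9 v -1.1 z -192.6 a -6.9 p -265.6
[322, 344] u 194.3 v -1.1 z -194.8 a -0.4 p -275.1
[322, 351] u 203.6 v -1.1 z -193.7 a 7.0 p -280.9
[322, 358] u 213.9 v -1.1 z -193.7 a 14.2 p -288.2
[322, 365] u 38.6 v -0.8 z 52.1 a 64.1 p 9.6
[322, 372] u 40.3 v -0.8 z 54.2 a 66.8 p 9.8
```

Wrist depth shows the collar face 21 mm above the rim, on axis (p ≈ 0, v ≈ -0.8), so I advance 17 mm and then press.

```bash
python3 -m creep '10 0 -0.3 0.3 0;10 0 -0.6 0.6 0;10 0 -0.9 0.9 0;10 0 -1.2 1.2 0;10 0 -1.2 1.2 0' 50;  python3 -c "
from h import *
s=sense();i=camera_info('wrist');p,d=grab_frame('wrist');cv2.imwrite('pics/w12.png',p);np.save('pics/w12.npy',d)
c=s['eef_pos'];print((c-M)@L,(c-M)@N,c[2]-195)
b=p[170:400,210:430]
cv2.imwrite('pics/c12.png',cv2.resize(b,(630,660)[:2])[:600])
px=[[322,r] for r in range(232,300,5)];P=bydepth('wrist',px,d,i)
for q,P_ in zip(px,P):
    r=P_-M;u=r@L;z=r[2];print(q,'v %.1f a %.1f p %.1f'%(r@N,(u+z)/2**.5,(z-u)/2**.5))
"
```

```text
clock: 12.2
eef_pos: [565.9, 73.2, 378.4]
tcp_rot: [3.14, 0.002, 1.25]
contact_force: [1.5, 2.2, -3.5]
opening: 0.336
11.714586629839317 -0.6374943426800362 183.4441538707847
[322, 232] v -0.9 a -14.9 p 10.3
[322, 237] v -0.9 a -12.4 p 9.7
[322, 242] v -0.9 a -9.1 p 10.8
[322, 247] v -0.9 a -6.1 p 11.4
[322, 252] v -0.9 a -3.0 p 12.5
[322, 257] v -0.9 a 0.0 p 13.4
[322, 262] v -0.9 a -0.5 p 6.9
[322, 267] v -0.9 a 4.3 p 11.8
[322, 272] v -0.9 a 6.7 p 11.7
[322, 277] v -0.9 a 7.8 p 8.5
[322, 282] v -0.9 a 9.2 p 5.8
[322, 287] v -0.9 a 12.3 p 7.5
[322, 292] v -0.9 a 16.0 p 11.4
[322, 297] v -0.9 a 18.4 p 11.5
```

View pics/c12.png

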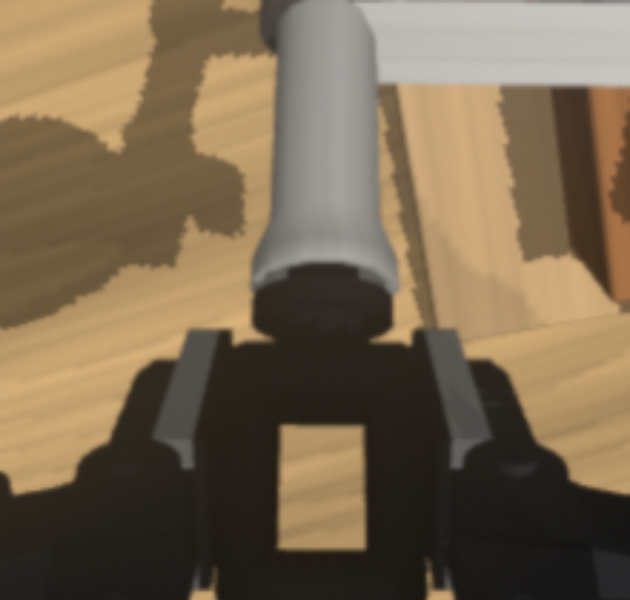

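About 3 mm remain, so I press in the rest and a little more.

```bash
python3 -m creep '10 0 -0.1 0.1 0;10 0 -0.2 0.2 0;10 0 -0.3 0.3 0;10 0 -0.35 0.35 0;10 0 -0.35 0.35 0;10 0 -0.35 0.35 0' 50;  python3 -c "
from h import *
s=sense();i=camera_info('wrist');p,d=grab_frame('wrist');cv2.imwrite('pics/w13.png',p);np.save('pics/w13.npy',d)
c=s['eef_pos'];print((c-M)@L,(c-M)@N,c[2]-195,s['contact_force'])
b=p[170:400,210:430]
cv2.imwrite('pics/c13.png',cv2.resize(b,(630,660)[:2])[:600])
px=[[322,r] for r in range(247,320,4)];P=bydepth('wrist',px,d,i)
for q,P_ in zip(px,P):
    r=P_-M;u=r@L;z=r[2];print(q,'v %.1f a %.1f p %.1f'%(r@N,(u+z)/2**.5,(z-u)/2**.5))
"
```

```text
clock: 12.85
eef_pos: [563.9, 74.0, 376.9]
tcp_rot: [3.136, 0.002, 1.251]
contact_force: [4.3, -3.1, 8.5]
opening: 0.343
9.574468685009323 -0.564527642143488 181.89764357059232 [ 4.29604127 -3.1145126   8.46870449]
[322, 247] v -0.7 a -8.4 p 10.7
[322, 251] v -0.7 a -5.5 p 12.3
[322, 255] v -0.7 a -3.6 p 12.1
[322, 259] v -0.7 a -1.3 p 12.5
[322, 263] v -0.7 a 0.5 p 12.2
[322, 267] v -0.7 a 2.4 p 12.0
[322, 271] v -0.7 a 4.1 p 11.4
[322, 275] v -0.7 a 5.4 p 9.9
[322, 279] v -0.7 a 6.6 p 8.0
[322, 283] v -0.7 a 8.9 p 8.9
[322, 287] v -0.7 a 10.4 p 7.8
[322, 291] v -0.7 a 13.5 p 11.1
[322, 295] v -0.7 a 15.4 p 11.5
[322, 299] v -0.7 a 17.5 p 12.4
[322, 303] v -0.7 a 18.7 p 10.3
[322, 307] v -0.7 a 20.3 p 10.0
[322, 311] v -0.7 a 20.0 p 2.8
[322, 315] v -0.7 a 19.9 p -4.0
[322, 319] v -0.8 a -40.3 p -236.1
```

View pics/c13.png

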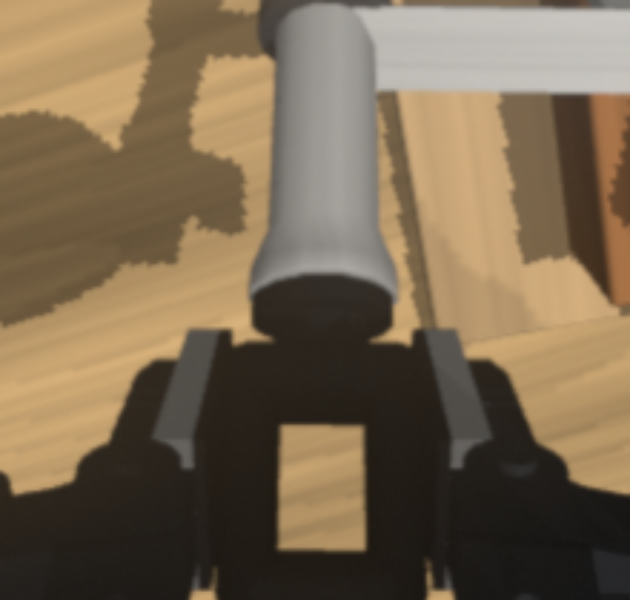

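```bash
python3 -m creep '10 0 -0.15 0.15 0;10 0 -0.3 0.3 0;10 0 -0.3 0.3 0;10 0 -0.3 0.3 0;10 0 -0.3 0.3 0' 50;  python3 -c "
from h import *
s=sense();i=camera_info('wrist');p,d=grab_frame('wrist');cv2.imwrite('pics/w14.png',p)
c=s['eef_pos'];print((c-M)@L,(c-M)@N,c[2]-195,s['contact_force'])
for r in (262,266,270,295,300,365,370,375,380):
    P_=bydepth('wrist',[[322,r]],d,i)[0]
    r=P_-M;u=r@L;z=r[2];print('v %.1f a %.1f p %.1f'%(r@N,(u+z)/2**.5,(z-u)/2**.5))
b=p[170:400,210:430];cv2.imwrite('pics/c14.png',cv2.resize(b,(630,660))[:600])
"
```

```text
clock: 13.4
eef_pos: [562.8, 74.2, 376.8]
tcp_rot: [3.129, 0.001, 1.251]
contact_force: [4.2, -5.2, 16.2]
opening: 0.343
8.398490192771705 -0.6795068073480484 181.80813902128978 [ 4.22294141 -5.2090942  16.24490625]
v -0.7 a 0.5 p 13.6
v -0.7 a 1.7 p 11.9
v -0.7 a 3.6 p 11.6
v -0.7 a 15.3 p 11.5
v -0.7 a 17.6 p 11.7
v -0.7 a 44.0 p 10.3
v -0.7 a 45.9 p 10.2
v -0.7 a 47.7 p 10.1
v -0.7 a 49.5 p 9.7
```

View pics/c14.png

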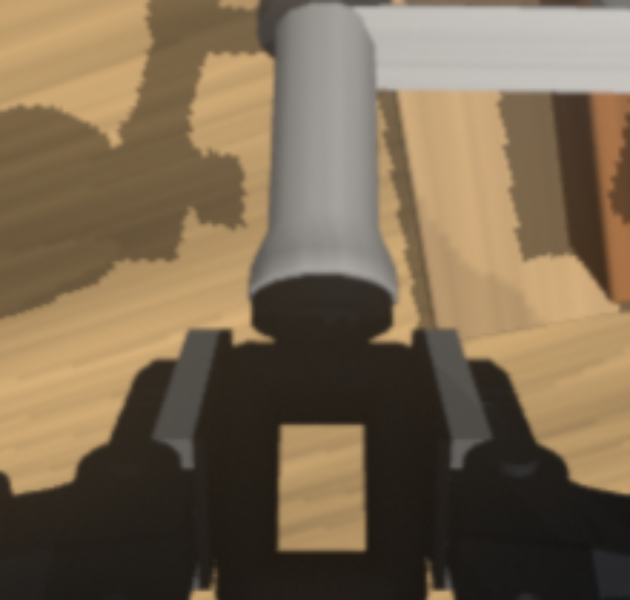

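It is home: the block's rear end reads 50 mm up the axis (20 + 30 exactly), the collar sits on the rim all round, and axial push is about 14 N. Draw it out along the axis.

```bash
python3 -m creep '10 0 0.7 -0.7 0;10 0 1.4 -1.4 0;10 0 2.1 -2.1 0;10 0 3 -3 0;10 0 4 -4 0;10 0 5 -5 0;10 0 6 -6 0;10 0 7 -7 0;10 0 8 -8 0;10 0 9 -9 0;10 0 10 -10 0;10 0 11 -11 0;10 0 12 -12 0;10 0 12.5 -12.5 0;10 0 12.5 -12.5 0' 50;  python3 -c "
from h import *
tilt('pics/w15.png')
p,d=grab_frame('top');cv2.imwrite('pics/t15.png',p)"
```

```text
clock: 14.95
eef_pos: [680.6, 35.2, 504.0]
tcp_rot: [3.128, 0.001, 1.251]
contact_force: [-0.3, 0.9, -0.4]
opening: 0.336
n 505 dip deg 46.1 z(u=0) rel tcp -165.6 v slope 0.030 v at u=0 1.6 urange -162.0 -37.0
tcp rel mouth: u 132.5 v -0.6 z 309.0 rot [3.1281e+00 5.0000e-04 1.2509e+00] F [-0.3  0.9 -0.4] clock 14.95
```

View pics/w15.png

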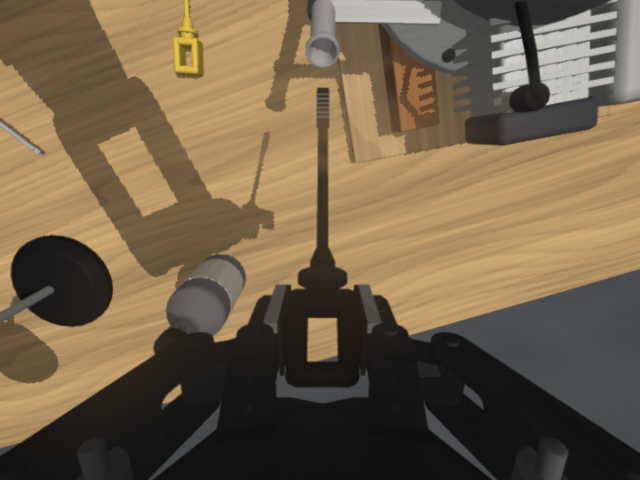

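View pics/t15.png

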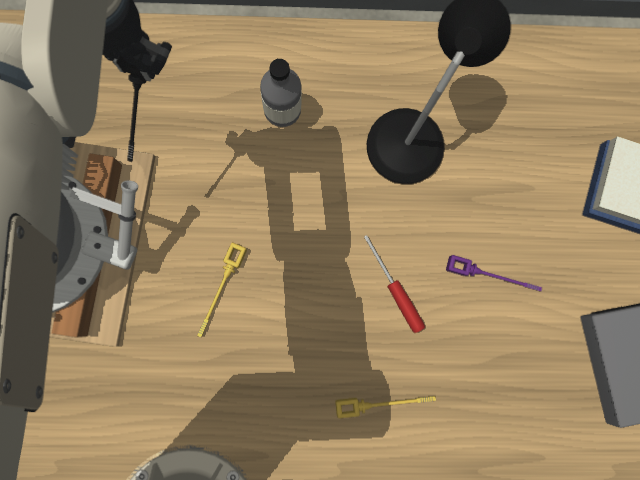

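The stick is right out: tip at wrist (323,92), clear of the mouth at (323,50). To level it I'll press the tip on the bare bench where the stick first lay, drawing the grip back while lowering so the tip hardly slides.

```bash
python3 -m creep '10 -4 1 -1 -2;10 -8 -1 -1 -4;10 -12 -3 -1 -6;10 -16 -5 -1 -8;10 -20 -6.5 -1 -10;10 -24 -8 -1 -12.5;10 -28.8 -9.5 -1 -15;10 -28.8 -9.5 -1 -15;10 -28.8 -9.5 4 -15;10 -28.8 -9.5 9 -15;10 -28.8 -9.5 14 -15;10 -28.8 -9.5 18 -15;10 -28.8 -9.5 19 -15;10 -28.8 -9.5 19 -15' 30;  python3 -c "
from h import *
s=sense();print(s['eef_pos'],s['tcp_rot'])
p,d=grab_frame('top');cv2.imwrite('pics/t16.png',p)
p,d=grab_frame('scene');cv2.imwrite('pics/s16.png',p)"
```

```text
clock: 16.45
eef_pos: [500.7, -208.4, 311.0]
tcp_rot: [3.134, 0.003, 1.513]
contact_force: [0.7, -0.9, -0.2]
opening: 0.337
[ 500.715918   -208.43290378  310.96105171] [3.13381008e+00 2.80176931e-03 1.51317165e+00]
```

View pics/t16.png

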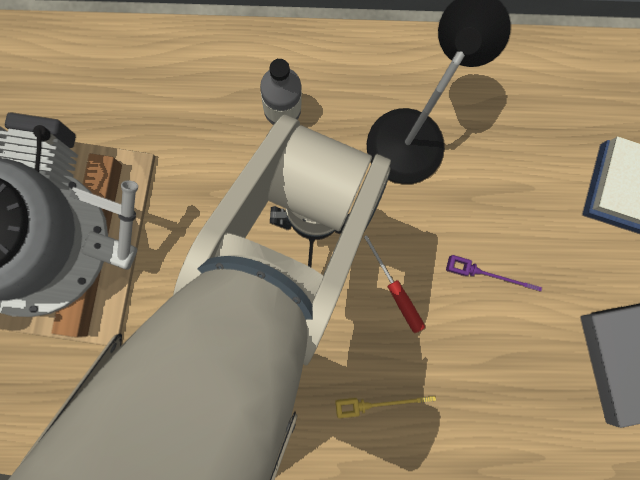

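View pics/s16.png

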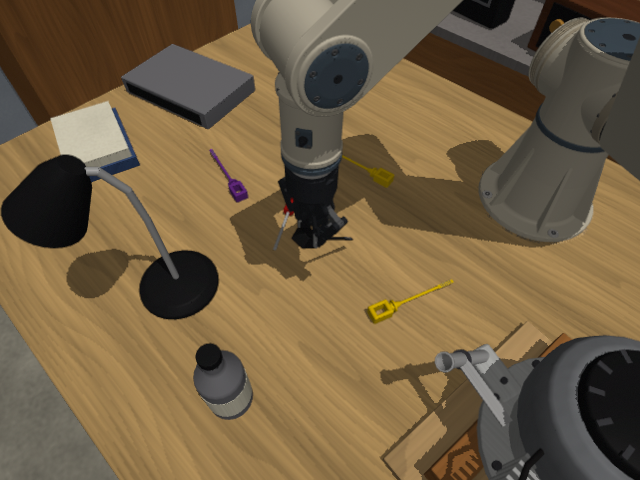

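Clear spot beneath, screwdriver about 110 mm away. Level it in an arc.

```bash
python3 -m creep '10 0 0 1.7 0;10 0 0 3.3 0;10 0 0.8 4.2 0;10 0 1.6 5.2 0;10 0 2.3 6.4 0;10 0 3 7.6 0;10 0 3.5 9 0;10 0 3.95 10.3 0;10 0 4.2 11.3 0;10 0 4.35 12.2 0;10 0 4.35 12.2 0' 30;  python3 - <<'E'
from h import *
import h
s=sense();print(s['eef_pos'],s['tcp_rot'])
h.L=np.array([.998,-.058,0]);h.N=np.array([.058,.998,0]);h.tilt('pics/w17.png')
E
```

```text
clock: 17.65
eef_pos: [546.8, -212.1, 191.2]
tcp_rot: [3.13, 0.004, 1.513]
contact_force: [1.7, 0.4, 2.8]
opening: 0.336
[ 546.77154072 -212.13329075  191.20499142] [3.12996897 0.00426141 1.51315031]
n 2465 dip deg 9.1 z(u=0) rel tcp -163.7 v slope 0.001 v at u=0 -0.9 urange -124.0 -44.0
tcp rel mouth: u 8.6 v -289.5 z -3.8 rot [3.13   0.0043 1.5132] F [1.7 0.4 2.8] clock 17.65
```

View pics/w17.png

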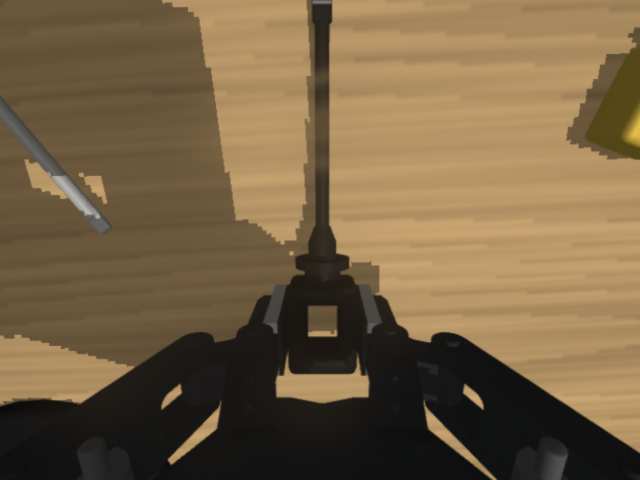

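```bash
python3 -m creep '10 0 0.05 0.5 0;10 0 0.1 1 0;10 0 0.1 1.35 0;10 0 0.1 1.5 0;10 0 0.1 1.5 0' 25;  python3 - <<'E'
from h import *
import h
h.L=np.array([.998,-.058,0]);h.N=np.array([.058,.998,0]);h.tilt('pics/w18.png')
E
```

```text
clock: 18.2
eef_pos: [548.6, -212.4, 178.6]
tcp_rot: [3.127, 0.005, 1.513]
contact_force: [-2.0, 3.7, 21.9]
opening: 0.337
n 2594 dip deg 2.5 z(u=0) rel tcp -162.9 v slope -0.003 v at u=0 -1.0 urange -119.0 -45.0
tcp rel mouth: u 10.5 v -289.7 z -16.4 rot [3.1275 0.0047 1.5128] F [-2.   3.7 21.9] clock 18.2
```

Dip is 2.5° (limit 11.5°). Firm up the grip and lift about 22 cm.

```bash
python3 -m creep '5 0 0 0 0;5 0 0 0 0;5 0 0 -1 0;5 0 0 -4 0;5 0 0 -8 0;5 0 0 -12 0;5 0 0 -16 0;5 0 0 -20 0;5 0 0 -22 0;5 0 0 -22 0;5 0 0 -22 0;5 0 0 -22 0;5 0 0 -22 0' 50;  python3 - <<'E'
from h import *
import h
h.L=np.array([.998,-.058,0]);h.N=np.array([.058,.998,0]);h.tilt('pics/w19.png')
p,d=grab_frame('top');cv2.imwrite('pics/t19.png',p)
p,d=grab_frame('scene');cv2.imwrite('pics/s19.png',p)
s=sense();print(s)
E
```

```text
clock: 19.55
eef_pos: [545.2, -211.1, 396.9]
tcp_rot: [3.13, 0.004, 1.513]
contact_force: [0.0, -1.1, 0.1]
opening: 0.338
n 2289 dip deg 3.0 z(u=0) rel tcp -162.8 v slope -0.002 v at u=0 -0.8 urange -119.0 -45.0
tcp rel mouth: u 6.9 v -288.5 z 201.9 rot [3.1301 0.0039 1.5128] F [ 0.  -1.1  0.1] clock 19.55
{'clock': 19.7, 'qpos': array([-3.71869954e-01,  2.94550721e-01,  1.73347566e+00, -1.29735658e-04,
        1.10013283e+00, -1.88463868e+00]), 'qvel': array([-0.00037609, -0.00573487, -0.00365492, -0.00126195, -0.0005156 ,
        0.00127891]), 'joint_efforts': array([-3.78082113e-03, -5.57582295e+01, -3.35480011e+01, -2.17804954e-03,
       -7.41358870e-02, -6.34845307e-06]), 'eef_pos': array([ 545.45835054, -211.14844402,  397.64207004]), 'tcp_rot': array([3.12885124, 0.00425772, 1.51279965]), 'contact_force': array([-0.18318133, -0.10431848, -0.70287007]), 'wrist_torque': array([-0.08566059, -0.02394672,  0.00121079]), 'opening': 0.3409249040512757}
```

View pics/w19.png

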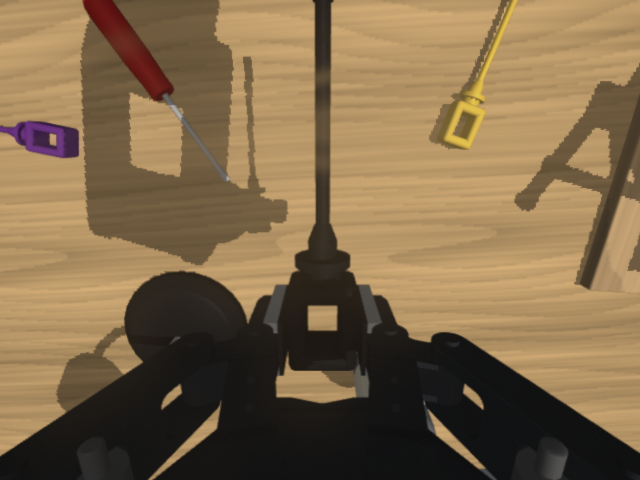

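View pics/s19.png

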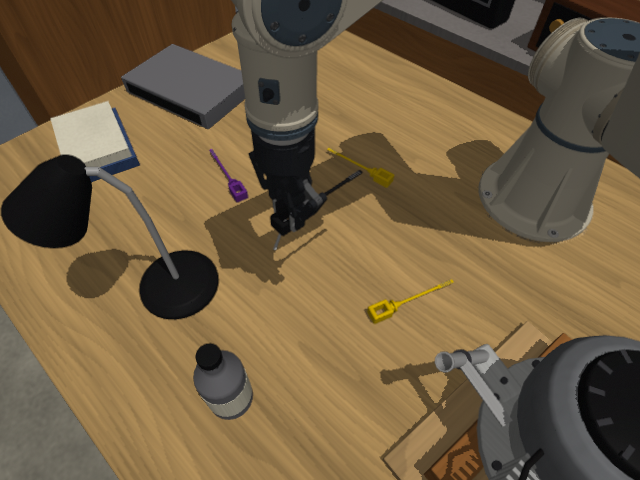

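The stick is level (3° dip), about 232 mm up and in the gripper only; lamp, bottle and screwdriver are where they stood. I hand it in.

```bash
python3 -c "
from rig import *
print(sign_off()); s=sense(); print(s['clock'],s['eef_pos'],s['opening'])"
```

```text
the job is handed in; nothing more can be done
None
the job is handed in; nothing more can be done
```

The oil check is done and handed in at about 19.7 s of the 48 s. The arm is still holding the dipstick up and level; sign-off gives no verdict.

- **What I did:** I picked up the black dipstick and used the tube's upper wall to swing it to 45° in the pads. I slid it in until the collar met the rim, then drew it right out. I levelled it against the bare bench and lifted it again.
- **Fully home:** By wrist depth, the block's rear end read 50 mm up the tube's axis, exactly the 20 + 30 mm expected. The collar was under 1 mm off centre and the stick about 2° off the tube's axis. It was held there with up to about 14 N axial push.
- **End pose:** The stick dips 3° (0.05 rad), well inside the 0.2 rad limit, with a flat up and its axis about 232 mm above the bench. Wrist force is about 0, and the lamp, bottle and screwdriver look unmoved.
- **Checks that disagreed:** The board edge gave a lean direction of -0.13 rad against -0.32 from the tube itself. Overlays in two views confirmed -0.32, so I used that. The top and wrist cameras differed by about 1.5 mm sideways, which the clearance covered. One tilt reading during insertion (38.9°) was wrong, probably because it picked up the rim.

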